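# Stack and close a lunch carrier

## Robot

A 6-joint arm with a two-finger parallel gripper is mounted at the origin on a cart in front of the work surface, level with it; the furniture and walls round the work are solid. World frame = base frame: x ahead of the robot, y to its left, z up, the work surface at z = 0. Lengths are in mm, angles in rad, forces in N, time in s.
With the tool pointing down it reaches from about 400 to 925 mm from the base axis. Payload 12.5 kg.
Tool frame: the origin (TCP) lies at the very end of the fingers, on their centre line; the grasp point (between the pads) lies grip_depth behind it (grip_depth is the distance from the TCP to the grasp point, in mm); z points along the fingers, y is the line along which they close (so a half turn about z gives the same grasp; the last joint's range is limited). The gripper opens to 95 mm and grips with 3 to 60 N. Pads are 20 mm wide; open, the fingers measure 119 mm over their backs; the gripper's body (75 mm by 180 mm) begins 59 mm behind the grasp point.
Start: joints at [1.012, 0.491, 1.559, -0, 1.092, -0.106], TCP at [273.415, 562.042, 214.661] pointing down, gripper open.
Joint ranges: [-3.1, 3.1], [-0.84, 2.19], [0.05, 2.79], [-1.13, 4.28], [0.06, 2.93], [-2.69, 2.69]. Speed limits (rad/s): [2.22, 2.22, 2.79, 3.14, 3.14, 3.14].

## Interface

Orientations are given as [roll, pitch, yaw] about the fixed x, y, z axes, in that order (R = Rz(yaw) Ry(pitch) Rx(roll)).
In Python, from cell import state, read_camera, job_done, grip_depth gives the robot as it stands.
- The arm moves only by the tool drive_tool, never from a script. Its argument "targets" is a list of rows, each an object with "jaw": the opening, from 0 (shut) to 1 (fully open); "travel": the shift along the tool's x, y, z in m, a list of three; "twist": the turn about the tool's z in rad. In form: [{"jaw": jaw, "travel": [tx, ty, tz], "twist": twist}, ...]. A call has 1 to 8 rows; each row is the pose to reach, as a shift and turn from the pose commanded when the call began, along the tool's axes at that moment; what a row does not reach only later rows make up. A row lasts 1/12 s, in which the tool goes at most 41.7 mm and 7.16 degrees, less where a joint would pass 70% of its speed; a pose out of reach is approached as far as the arm can. A call with a gripper value outside its range is refused whole. The fingers move at their own pace and stop on an object; the grip force is fixed at half the most. Time passes only in rows, so rows that repeat a pose let the fingers close. It gives the time, the measured TCP pose, the force, the opening and the grip force at its end, in the units of the state.
- state(): the state, without advancing time (a new reading comes with each control period).
- read_camera(name): name is "scene" or "side" or "wrist"; returns a dict with "frame" (384x512x3 uint8, red, green, blue), "fx", "fy", "cx", "cy" (pixels), "R" (3x3) and "t" (3): a world point X has camera coordinates R X + t. Camera axes: x right, y down, z forward; pixel columns grow to the right and rows downward; lengths in mm; the calibration is good to about 2 mm. A picture is of the moment at which its call begins. There is no depth.
- job_done(): hands the job in; it is judged then, once.
The state is a dict: "t": time; "joints": joint angles; "qvel": joint speeds; "tau": joint torques, N m; "eef_pos": TCP position; "tcp_rot": TCP orientation; "ft_force": force on the tool from outside, world axes, zero at the start; "moment": the same for the moment, N m; "opening": opening from 0.0 (shut) to 1.0 (fully open); "grip_force": force on a finger pad.
Only numpy, scipy, OpenCV 4.12 (cv2) and the standard library are available. Lean on these libraries where they do the work, as an engineer would, in place of code of your own. Each camera call takes 0.05 s, during which the arm holds its last target. There are 200 camera calls.

## Task

Pack the customer's lunch carrier: stack on its base first the deep box of brown falafel, then the box of red cherry tomatoes, then the shallow box of green olives and last the wooden lid, one at a time, each nested squarely in the rim below. Then swing the carrying handle all the way up over the lid until it stands upright at its stop. Keep the boxes level so that no food spills, and leave the box of white mozzarella balls where it is, for it belongs to another order.

Things in the scene. Friction and masses are not known exactly. Their poses are not given: they have to be found in the camera images.
- carrier: Fixed base of the lunch carrier: low dark tray with bright steel rim, 118 (own x) x 66 (own y), all in mm. Origin: centre of underside, z up. Rim outline as the boxes' (110 x 58 outside, 104 x 52 inside), top 14 above the origin; a box nested in it has its origin 9 above this one. Ears 60 mm from the centre at both ends, 31 high, carry the handle.
- handle (a joint): Carrying handle (steel hoop, 100 g). 0: folded down to the carrier's -y side; 1.50: at its stop, upright over the middle; starts at 0 to 0.2 and stays where left (hinge friction 0.25 N m). At angle a the grip is 165 cos(a+0.07) mm to -y of the hinge line and 165 sin(a+0.07) above it. Hoop arms 66 mm either side of the middle.
- handle_grip (a point): Middle of the handle's round wooden grip, 15 mm thick, 70 long, parallel to the carrier's x. Moves with the handle; it can be pinched across from above and turns between the fingers as it swings. Upright, it is 40 mm above the lid's top.
- handle_hinge (a point): Fixed point on the handle's hinge line, midway between the ears: the line runs along the carrier's x, 20 mm above the carrier's origin.
- box_falafel: Open steel box of brown falafel balls (deepest box), 110 (own x) x 58 (own y), 49 high, all in mm, upright walls 3 thick, open inside to 9 below the rim. Origin: centre of underside, z up; same either way round. Its shoulder, 5 above the origin, rests on the rim below; the rounded 5 mm foot under it drops inside with 2 mm play a side. A thing nested on top has its origin 44 above this one. 170 g.
- box_tomato: Open steel box of red cherry tomatoes, 110 (own x) x 58 (own y), 43 high, all in mm, upright walls 3 thick, open inside to 9 below the rim. Origin: centre of underside, z up; same either way round. Its shoulder, 5 above the origin, rests on the rim below; the rounded 5 mm foot under it drops inside with 2 mm play a side. A thing nested on top has its origin 38 above this one. 140 g.
- box_olive: Open steel box of green olives (shallowest box), 110 (own x) x 58 (own y), 37 high, all in mm, upright walls 3 thick, open inside to 9 below the rim. Origin: centre of underside, z up; same either way round. Its shoulder, 5 above the origin, rests on the rim below; the rounded 5 mm foot under it drops inside with 2 mm play a side. A thing nested on top has its origin 32 above this one. 120 g.
- lid: Light wooden lid, right way up on the worktop: 110 (own x) x 58 (own y), 21 high, in mm: a 16 mm board over a black rounded foot like the boxes' (5 high). Origin: centre of underside, z up; same either way round. 100 g.
- box_mozzarella: Open steel box of white mozzarella balls, 110 (own x) x 58 (own y), 43 high, all in mm, upright walls 3 thick, open inside to 9 below the rim. Origin: centre of underside, z up; same either way round. Its shoulder, 5 above the origin, rests on the rim below; the rounded 5 mm foot under it drops inside with 2 mm play a side. A thing nested on top has its origin 38 above this one. Stays put.
Things that resemble listed ones, but are neither listed nor needed, are in the scene too. What is shaped like the box_tomato but blue is not meant.

How it is judged (in metres and radians):
On the way, in this order (a step that is already met when the one before it is completed fails the run):
1. the falafel box is nested on the carrier base (z of box_falafel in the frame of carrier between 0.0065 and 0.0115 m and horizontal distance between box_falafel and carrier below 0.006 m and angle between the x axis of box_falafel and the x axis of carrier, either way round below 0.1 rad and angle between box_falafel's own z axis and vertical below 0.06 rad), for 0.2 s.
2. the tomato box is nested in the rim of the box below (z of box_tomato in the frame of box_falafel between 0.0415 and 0.0465 m and horizontal distance between box_tomato and box_falafel below 0.006 m and angle between the x axis of box_tomato and the x axis of box_falafel, either way round below 0.1 rad and angle between box_tomato's own z axis and vertical below 0.06 rad), for 0.2 s.
3. the olive box is nested in the rim of the box below (z of box_olive in the frame of box_tomato between 0.0355 and 0.0405 m and horizontal distance between box_olive and box_tomato below 0.006 m and angle between the x axis of box_olive and the x axis of box_tomato, either way round below 0.1 rad and angle between box_olive's own z axis and vertical below 0.06 rad), for 0.2 s.
4. the lid is nested in the rim of the box below (z of lid in the frame of box_olive between 0.0295 and 0.0345 m and horizontal distance between lid and box_olive below 0.006 m and angle between the x axis of lid and the x axis of box_olive, either way round below 0.1 rad and angle between lid's own z axis and vertical below 0.06 rad), for 0.2 s.
5. the carrying handle stands upright over the lid (value of joint handle above 1.4 rad), for 0.2 s.
At the end, for the whole second after the job is handed in: From the carrier base upwards: falafel box, tomato box, olive box, lid, each with its shoulder down on the rim below (within 2.5 mm in height, 6 mm sideways, 0.1 rad of turn, 0.06 rad of tilt) and at rest; the handle at 1.4 rad or more; the mozzarella box upright within 30 mm of where it stood (all of step 1 and all of step 2 and all of step 3 and all of step 4 and value of joint handle above 1.4 rad and linear speed of each of box_falafel, box_tomato, box_olive, lid below 0.02 m/s and distance of box_mozzarella from where it was at the start of the episode below 0.03 m and angle between box_mozzarella's own z axis and vertical below 0.1 rad); the robot touches nothing.
It fails at once if the mozzarella box is moved by more than 30 mm (distance of box_mozzarella from where it was at the start of the episode above 0.03 m).
It fails at once if a filled box is tipped by more than 0.5 rad, so that food spills (angle between any of box_falafel, box_tomato, box_olive, box_mozzarella's own z axis and vertical above 0.5 rad).
It also fails if it takes over 134 s, if anything falls off the work surface, if the arm or the gripper's body presses on something with over 40 N, if the wrist force passes 120 N, or if a joint passes its speed limit or range.

## Working session

There is one attempt and no reset: what is moved stays moved. The work goes in short steps, Python scripts to look and compute and a tool call to move; the robot and the scene stay as the last step left them, time stands still between calls to the robot, and variables do not carry over. Pictures are saved under pics/ and viewed, at most 14 in all, crops included, and the job is handed in when it is done.

Besides the shell and the picture viewer there is one more tool, called after "Call:" as name(argument=value, ...) on one line, values as JSON. drive_tool: Moves the arm, as the interface text tells. Its arguments: {"type":"object","properties":{"targets":{"type":"array"}},"required":["targets"]}

```bash
ls; mkdir -p pics; python3 - <<'E'
from cell import *
import cv2
s=state();print(s,grip_depth)
for n in("scene","side"):
    c=read_camera(n);cv2.imwrite(f"pics/{n}0.png",cv2.resize(c["frame"][:,:,::-1],(800,600)));print(n,c["fx"],c["fy"],c["cx"],c["cy"],c["R"],c["t"])
E
```

```text
pics
{'t': 0.0, 'joints': array([ 1.01239484e+00,  4.91562606e-01,  1.55948765e+00,  2.04208821e-05,
        1.09167641e+00, -1.05610233e-01]), 'qvel': array([-1.03433621e-03, -1.22490735e-03,  1.42267332e-04, -9.68871367e-04,
       -9.41348050e-04, -6.97002842e-06]), 'tau': array([ 2.90277640e-04, -6.12612176e+01, -2.58173615e+01,  6.92852656e-02,
        4.82651917e-02, -8.05009972e-05]), 'eef_pos': array([273.26767834, 561.8093405 , 214.04669923]), 'tcp_rot': array([-3.14046687e+00, -1.37550585e-04,  2.68879190e+00]), 'ft_force': array([ 0.54504488, -0.42906046, -0.21726081]), 'moment': array([-0.00834256, -0.00274141, -0.042619  ]), 'grip_force': 0.0, 'opening': 1.0000700957546351} 18.8
scene 492.28364272357265 492.28364272357265 273.01075260989114 198.07920371403137 [[-0.99057516  0.13690338 -0.00428105]
 [ 0.10031736  0.70386417 -0.70321523]
 [-0.09325926 -0.697017   -0.71096414]] [ 506.86776164  -24.25009105 1510.69542179]
side 363.6302600835339 363.6302600835339 258.13142883875645 192.44943176757783 [[-0.99944752 -0.03216991  0.00835197]
 [-0.02175116  0.443084   -0.89621619]
 [ 0.02513057 -0.89590271 -0.44353893]] [ 495.63323264   29.37240134 1231.61499331]
```

View pics/scene0.png

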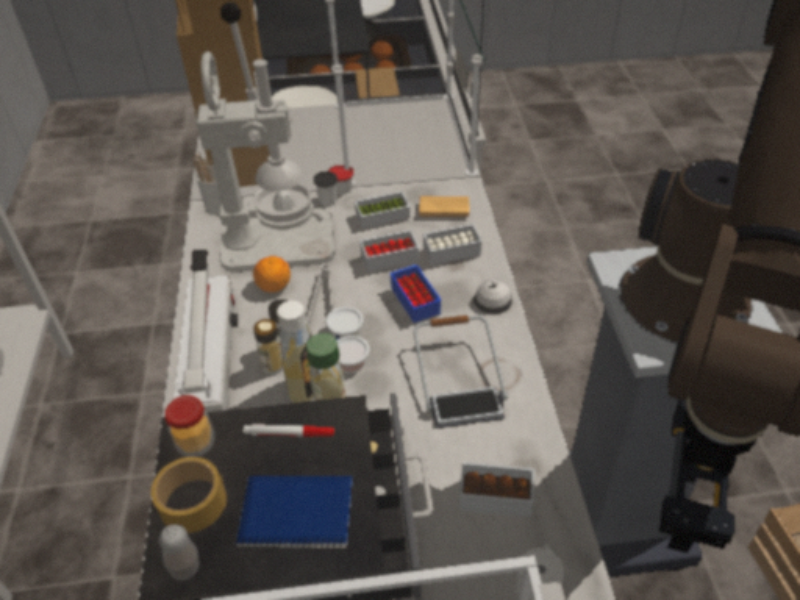

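View pics/side0.png

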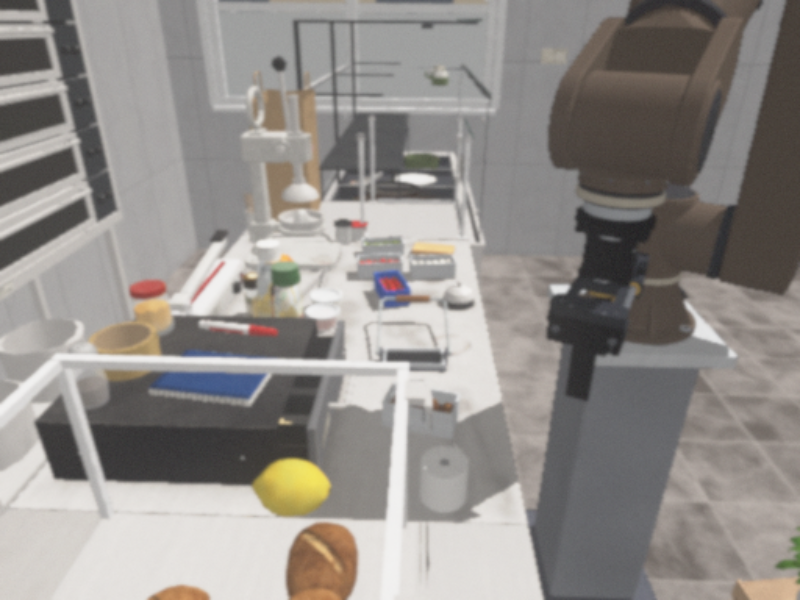

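The scene view (800x600) shows the carrier at (467,406) with its handle folded towards -y, grip at (449,320). The falafel box is at (497,482), the olive box at (382,210) and the lid at (443,207). The mozzarella box is at (453,245). Two boxes hold red food: the steel one at (389,250) and the blue one at (415,292). The steel one is the tomato box, since the blue one is excluded. I'll confirm that in an enlarged crop.

```bash
cat > h.py <<'E'
from cell import *
import cv2,numpy as np
from scipy.spatial.transform import Rotation as Ro
def crop(name,out,x0,y0,w,h,k,c=None):
    c=c or read_camera(name)
    cv2.imwrite(out,cv2.resize(c["frame"][y0:y0+h,x0:x0+w,::-1],None,fx=k,fy=k,interpolation=cv2.INTER_CUBIC));return c
def w(c,u,v,z):
    d=c["R"].T@np.array([(u-c["cx"])/c["fx"],(v-c["cy"])/c["fy"],1]);o=-c["R"].T@c["t"]
    return o+d*(z-o[2])/d[2]
def px(c,X):
    p=c["R"]@np.array(X)+c["t"];return np.array([c["fx"]*p[0]/p[2]+c["cx"],c["fy"]*p[1]/p[2]+c["cy"]])
def rect(c,pts,z):
    """centre, long-axis yaw (deg), size of rectangle seen at height z; pts = 4 pixel corners in order"""
    P=np.array([w(c,u,v,z)[:2] for u,v in pts],np.float32);r=cv2.minAreaRect(P)
    e=[(P[1]-P[0])+(P[2]-P[3]),(P[2]-P[1])+(P[3]-P[0])];e.sort(key=np.linalg.norm)
    return P.mean(0).round(1),np.degrees(np.arctan2(e[1][1],e[1][0])).round(1),(np.linalg.norm(e[1])/2).round(),(np.linalg.norm(e[0])/2).round()
def move(target,yaw,s=None):
    """travel & twist in current tool axes to bring TCP to target (mm), tool down with tool y at yaw (deg)"""
    s=s or state();R=Ro.from_euler("xyz",s["tcp_rot"]).as_matrix()
    t=R.T@(np.array(target)-s["eef_pos"])/1000
    y=np.degrees(np.arctan2(R[1,1],R[0,1]));d=(yaw-y+90)%180-90
    return t.round(4),(-np.radians(d)).round(4)   # tool z points down
E
python3 - <<'E'
from h import *
c=crop("scene","pics/a.png",215,115,120,100,6)
crop("scene","pics/b.png",250,195,100,135,4.4,c)
E
```

```text
(no output)
```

View pics/a.png

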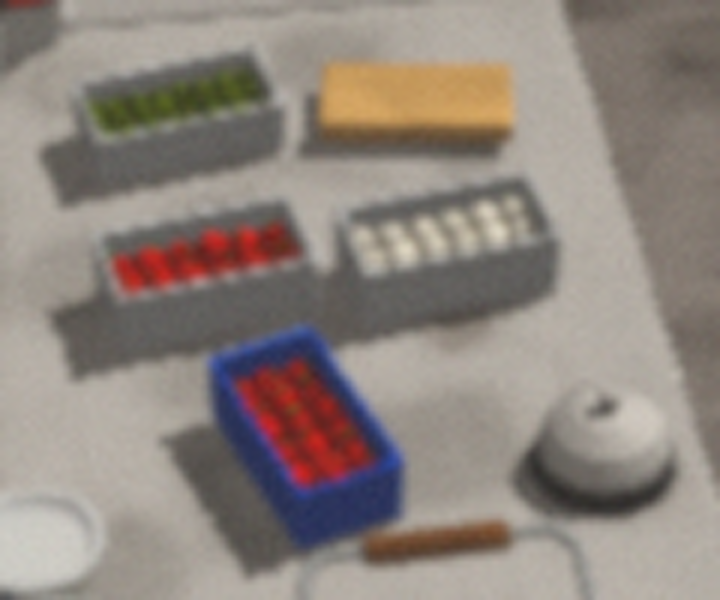

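View pics/b.png

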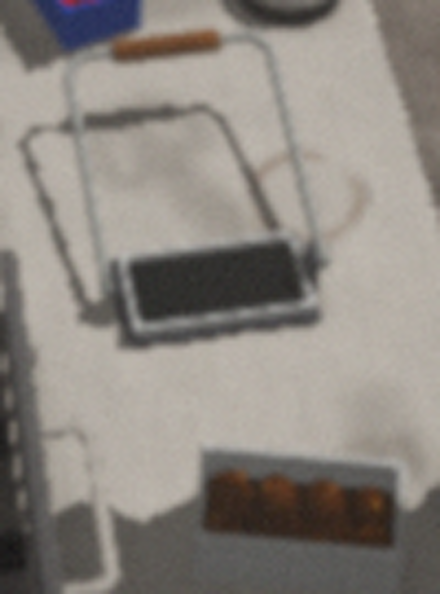

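Crop a confirms the tomato box: the steel box with red tomatoes, centre about (208,250). The blue-walled one at (305,435) is the decoy. Mozzarella (448,228), olives (180,98) and the lid (415,97) are all clear. Crop b shows the carrier rim centred near (218,283), the grip at (166,44) and the falafel rim at (302,498).

```bash
python3 - <<'E'
from h import *
c=read_camera("scene")
A=lambda L:[(215+u/6-.4,115+v/6-.4) for u,v in L]
B=lambda L:[(250+u/4.4-.4,195+v/4.4-.4) for u,v in L]
for n,p,z in [("olive",A([(76,92),(262,49),(284,108),(98,147)]),37),("tomato",A([(100,240),(297,200),(318,258),(120,303)]),43),
("lid",A([(321,62),(511,66),(512,128),(319,126)]),21),("mozz",A([(340,215),(527,178),(558,240),(365,275)]),43),
("carrier",B([(120,260),(297,238),(320,300),(135,333)]),14),("falafel",B([(203,447),(405,463),(400,550),(198,535)]),49)]:
    print(n,*rect(c,p,z))
for z in(20,40,60):print("grip",w(c,250+166/4.4-.4,195+44/4.4-.4,z))
E
```

```text
olive [ 562.4 -330.4] -168.2 110.0 54.0
tomato [ 560.4 -191. ] -169.7 109.0 51.0
lid [ 427.6 -335.3] 170.3 110.0 59.0
mozz [ 432.6 -191.9] -171.9 106.0 52.0
carrier [470.3 210.7] -177.4 112.0 52.0
falafel [457.4 386.7] 166.9 108.0 54.0
grip [471.24725878  14.41644633  20.        ]
grip [474.59921993  33.39781611  40.        ]
grip [477.95118109  52.37918588  60.        ]
```

```bash
python3 - <<'E'
from h import *
print(move([457,387,180],77))
c=read_camera("wrist");R=c["R"];s=state();T=Ro.from_euler("xyz",s["tcp_rot"]).as_matrix()
print("cam in tool",T.T@(-R.T@c["t"]-s["eef_pos"]),(R@T).round(3),c["fx"])
E
```

```text
(array([-0.2417, -0.0769,  0.0343]), np.float64(-0.2259))
cam in tool [  71.63387129    0.43399153 -169.03624673] [[ 0.     1.    -0.001]
 [-0.966 -0.    -0.258]
 [-0.258  0.001  0.966]] 317.03776489042104
```

Call:
drive_tool(targets=[{"jaw":1,"travel":[-0.04,-0.013,0.006],"twist":-0.1},{"jaw":1,"travel":[-0.08,-0.026,0.012],"twist":-0.2},{"jaw":1,"travel":[-0.12,-0.039,0.018],"twist":-0.226},{"jaw":1,"travel":[-0.16,-0.052,0.024],"twist":-0.226},{"jaw":1,"travel":[-0.2,-0.065,0.03],"twist":-0.226},{"jaw":1,"travel":[-0.242,-0.077,0.034],"twist":-0.226},{"jaw":1,"travel":[-0.242,-0.077,0.034],"twist":-0.226},{"jaw":1,"travel":[-0.242,-0.077,0.034],"twist":-0.226}])

```text
t: 0.92
eef_pos: [459.0, 385.1, 180.2]
tcp_rot: [-3.141, -0.0, 2.911]
ft_force: [-0.2, -0.1, -0.2]
opening: 0.998
grip_force: 0.0
```

```bash
python3 - <<'E'
from h import *
s=state();print(s["t"],s["eef_pos"],s["tcp_rot"])
c=crop("wrist","pics/w1.png",0,0,512,384,1.5625)
print(px(c,[457,387,49]))
E
```

```text
0.9167 [459.04472721 385.05549637 180.17068551] [-3.14109791e+00 -3.72477335e-04  2.91105627e+00]
[256.55883377 186.79739713]
```

View pics/w1.png

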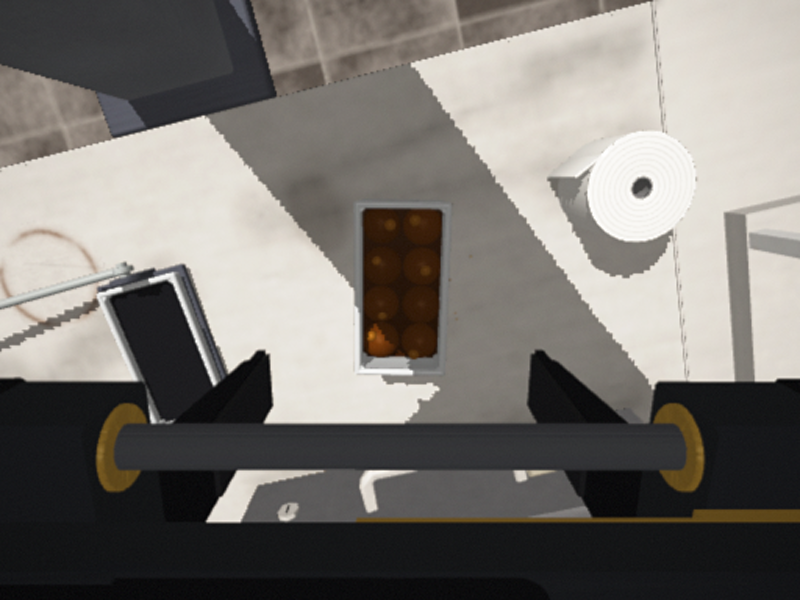

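The wrist view shows the falafel box square to the tool. Its rim corners are about (357,203), (450,203), (448,373) and (355,374).

```bash
python3 - <<'E'
from h import *
c=read_camera("wrist")
r=rect(c,[(u/1.5625-.3,v/1.5625-.3) for u,v in [(356,203),(450,203),(448,374),(354,374)]],49);print(r)
print(move([*r[0],20],77))
E
```

```text
(array([455.9, 388.6], dtype=float32), np.float32(-13.7), np.float32(109.0), np.float32(58.0))
(array([0.0014, 0.0012, 0.1606]), np.float64(-0.0005))
```

Call:
drive_tool(targets=[{"jaw":1,"travel":[-0.001,0,0.04],"twist":0},{"jaw":1,"travel":[-0.001,0,0.08],"twist":0},{"jaw":1,"travel":[-0.001,0,0.12],"twist":0},{"jaw":1,"travel":[-0.001,0,0.145],"twist":0},{"jaw":1,"travel":[-0.001,0,0.16],"twist":0},{"jaw":1,"travel":[-0.001,0,0.16],"twist":0},{"jaw":0.5,"travel":[-0.001,0,0.16],"twist":0},{"jaw":0.4,"travel":[-0.001,0,0.16],"twist":0}])

```text
t: 1.68
eef_pos: [458.2, 387.9, 21.9]
tcp_rot: [3.14, 0.001, 2.916]
ft_force: [0.2, -0.6, 0.4]
opening: 0.911
grip_force: 0.0
```

Call:
drive_tool(targets=[{"jaw":0.3,"travel":[0,0,0],"twist":0},{"jaw":0.3,"travel":[0,0,0],"twist":0},{"jaw":0.3,"travel":[0,0,0],"twist":0},{"jaw":0.3,"travel":[0,0,0],"twist":0},{"jaw":0.3,"travel":[0,0,0],"twist":0},{"jaw":0.3,"travel":[0,0,0],"twist":0}])

```text
t: 2.18
eef_pos: [458.5, 386.7, 21.3]
tcp_rot: [3.141, 0.0, 2.915]
ft_force: [-0.8, -0.5, 5.5]
opening: 0.611
grip_force: 29.9
```

```bash
python3 - <<'E'
from h import *
print(move([540,310,150],92.6))
E
```

```text
(array([-0.0967, -0.0564, -0.1287]), np.float64(-0.2723))
```

Call:
drive_tool(targets=[{"jaw":0.3,"travel":[0,0,-0.02],"twist":0},{"jaw":0.3,"travel":[0,0,-0.045],"twist":0},{"jaw":0.3,"travel":[0,0,-0.07],"twist":0},{"jaw":0.3,"travel":[-0.02,-0.01,-0.095],"twist":-0.05},{"jaw":0.3,"travel":[-0.045,-0.025,-0.12],"twist":-0.12},{"jaw":0.3,"travel":[-0.07,-0.04,-0.129],"twist":-0.19},{"jaw":0.3,"travel":[-0.097,-0.056,-0.129],"twist":-0.272},{"jaw":0.3,"travel":[-0.097,-0.056,-0.129],"twist":-0.272}])

```text
t: 2.85
eef_pos: [543.8, 307.1, 150.4]
tcp_rot: [3.142, 0.003, -3.094]
ft_force: [-0.1, 0.1, -3.6]
opening: 0.609
grip_force: 29.9
```

Call:
drive_tool(targets=[{"jaw":0.3,"travel":[0,0,0],"twist":0},{"jaw":0.3,"travel":[0,0,0],"twist":0},{"jaw":0.3,"travel":[0,0,0],"twist":0}])

```text
t: 3.1
eef_pos: [539.4, 310.8, 149.3]
tcp_rot: [-3.141, -0.001, -3.096]
ft_force: [0.1, -0.2, -2.9]
opening: 0.611
grip_force: 29.9
```

```bash
python3 - <<'E'
from h import *
import pickle
s=state();print(s["t"],s["eef_pos"],s["tcp_rot"])
c=crop("wrist","pics/w2.png",0,0,512,384,1.5625);pickle.dump(c,open("w2.pkl","wb"))
print(px(c,[470,211,14])*1.5625)
E
```

```text
3.1 [539.44547921 310.79393735 149.25241264] [-3.14143396e+00 -9.71045786e-04 -3.09646167e+00]
[235.87425909 172.62106354]
```

View pics/w2.png

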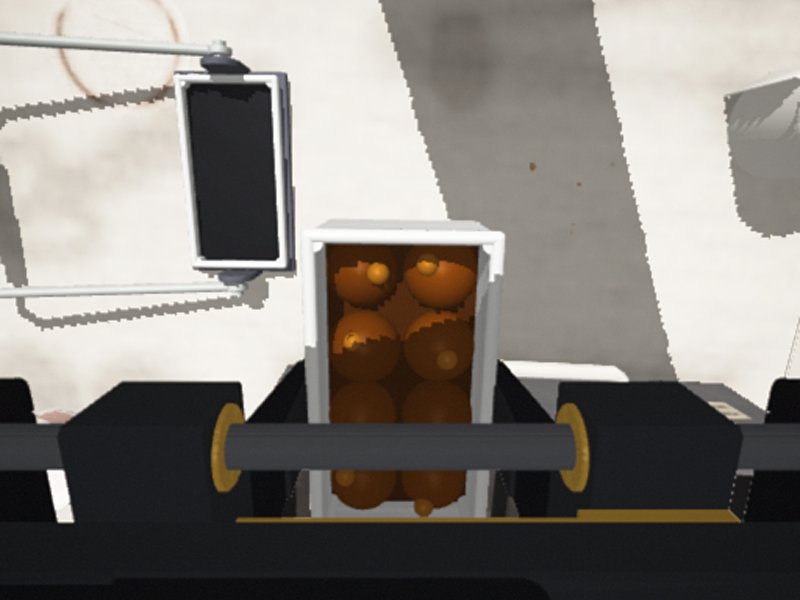

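The wrist view shows the carrier rim at about (177,75), (283,76), (287,265) and (193,269). The held falafel box is level, with its far edge at (305,230)-(503,234).

```bash
python3 - <<'E'
from h import *
import pickle
c=pickle.load(open("w2.pkl","rb"))
f=lambda L:[(u/1.5625-.3,v/1.5625-.3) for u,v in L]
print(rect(c,f([(177,74),(283,74),(287,266),(193,269)]),14),rect(c,f([(188,84),(271,83),(280,258),(199,262)]),14))
g=cv2.cvtColor(c["frame"],cv2.COLOR_RGB2GRAY)[40:180,105:190]
n,l,st,ce=cv2.connectedComponentsWithStats((g<75).astype(np.uint8))
i=l[80,48];print(i,st[i]);box=cv2.boxPoints(cv2.minAreaRect(np.argwhere(l==i)[:,::-1].astype(np.float32)))+[105,40]
print(box*1.5625,rect(c,box.tolist(),14))
for u,v in f([(305,230),(503,233)]):print("held far corner",w(c,u,v,149.3+28))
E
```

```text
(array([471.4, 210.3], dtype=float32), np.float32(0.8), np.float32(111.0), np.float32(59.0)) (array([471.5, 210. ], dtype=float32), np.float32(1.0), np.float32(101.0), np.float32(49.0))
2 [  14   13   59  114 5817]
[[185.09196639  83.08915496]
 [268.7110424   78.90819907]
 [277.72367001 259.16068554]
 [194.10458803 263.34164143]] (array([471.6, 208.4], dtype=float32), np.float32(0.6), np.float32(103.0), np.float32(50.0))
held far corner [483.69980445 281.64024665 177.3       ]
held far corner [482.01111837 337.64935917 177.3       ]
```

```bash
python3 - <<'E'
from h import *
print(move([472.5,209.5,60],91.2), state()["eef_pos"])
E
```

```text
(array([ 0.0714, -0.0983,  0.0894]), np.float64(0.0247)) [539.43816514 310.96533503 149.31647245]
```

Call:
drive_tool(targets=[{"jaw":0.3,"travel":[0.02,-0.025,0],"twist":0},{"jaw":0.3,"travel":[0.04,-0.05,0.01],"twist":0.025},{"jaw":0.3,"travel":[0.06,-0.08,0.03],"twist":0.025},{"jaw":0.3,"travel":[0.071,-0.098,0.05],"twist":0.025},{"jaw":0.3,"travel":[0.071,-0.098,0.07],"twist":0.025},{"jaw":0.3,"travel":[0.071,-0.098,0.09],"twist":0.025},{"jaw":0.3,"travel":[0.071,-0.098,0.09],"twist":0.025},{"jaw":0.3,"travel":[0.071,-0.098,0.09],"twist":0.025}])

```text
t: 3.82
eef_pos: [473.2, 209.7, 59.4]
tcp_rot: [-3.141, -0.002, -3.121]
ft_force: [0.4, 0.1, -1.5]
opening: 0.612
grip_force: 29.9
```

Call:
drive_tool(targets=[{"jaw":0.3,"travel":[0,0,0],"twist":0},{"jaw":0.3,"travel":[0,0,0.008],"twist":0},{"jaw":0.3,"travel":[0,0,0.016],"twist":0},{"jaw":0.3,"travel":[0,0,0.02],"twist":0},{"jaw":0.3,"travel":[0,0,0.024],"twist":0},{"jaw":0.3,"travel":[0,0,0.024],"twist":0}])

```text
t: 4.32
eef_pos: [473.4, 209.2, 34.8]
tcp_rot: [-3.141, -0.001, -3.121]
ft_force: [-0.5, -0.2, -1.9]
opening: 0.61
grip_force: 29.9
```

Call:
drive_tool(targets=[{"jaw":0.3,"travel":[0,0,0.002],"twist":0},{"jaw":0.3,"travel":[0,0,0.004],"twist":0},{"jaw":0.3,"travel":[0,0,0.005],"twist":0},{"jaw":0.3,"travel":[0,0,0.005],"twist":0},{"jaw":0.3,"travel":[0,0,0.005],"twist":0}])

```text
t: 4.73
eef_pos: [473.7, 209.0, 30.6]
tcp_rot: [-3.141, -0.0, -3.121]
ft_force: [-0.5, -2.6, -1.9]
opening: 0.61
grip_force: 29.9
```

Call:
drive_tool(targets=[{"jaw":0.3,"travel":[0,0,0.001],"twist":0},{"jaw":0.3,"travel":[0,0,0.0015],"twist":0},{"jaw":0.3,"travel":[0,0,0.0015],"twist":0}])

```text
t: 4.98
eef_pos: [473.8, 209.0, 30.2]
tcp_rot: [-3.142, 0.001, -3.121]
ft_force: [-3.6, -5.5, 14.8]
opening: 0.61
grip_force: 29.9
```

Call:
drive_tool(targets=[{"jaw":0.8,"travel":[0,0,0],"twist":0},{"jaw":1,"travel":[0,0,0],"twist":0},{"jaw":1,"travel":[0,0,0],"twist":0},{"jaw":1,"travel":[0,0,0],"twist":0},{"jaw":1,"travel":[0,0,-0.03],"twist":0},{"jaw":1,"travel":[0,0,-0.07],"twist":0},{"jaw":1,"travel":[0,0,-0.11],"twist":0},{"jaw":1,"travel":[0,0,-0.15],"twist":0}])

```text
t: 5.65
eef_pos: [473.3, 209.2, 180.7]
tcp_rot: [-3.142, -0.001, -3.121]
ft_force: [0.2, -0.2, -0.4]
opening: 0.997
grip_force: 0.0
```

```bash
python3 - <<'E'
from h import *
import pickle
s=state();print(s["eef_pos"])
c=crop("scene","pics/c.png",250,195,100,135,4.4);pickle.dump(c,open("c.pkl","wb"))
print(move([555,-191,180],100.3))
E
```

```text
[473.29501697 209.20775905 180.71976515]
(array([-0.0708, -0.4027,  0.0075]), np.float64(-0.1593))
```

View pics/c.png

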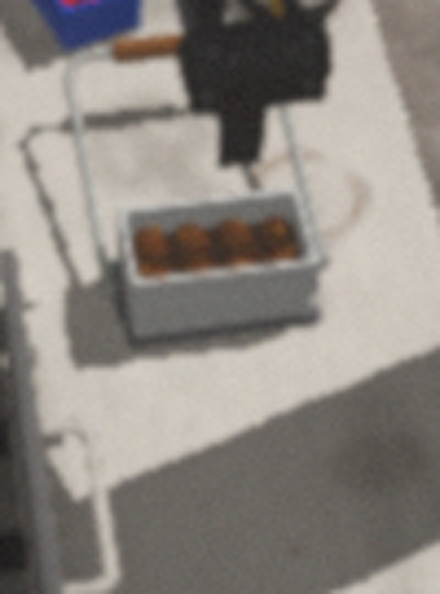

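The falafel box sits level in the carrier, rim from (122,215) to (325,262). Moving on to the tomato box.

Call:
drive_tool(targets=[{"jaw":1,"travel":[-0.007,-0.04,0.001],"twist":-0.04},{"jaw":1,"travel":[-0.014,-0.08,0.002],"twist":-0.08},{"jaw":1,"travel":[-0.021,-0.12,0.003],"twist":-0.12},{"jaw":1,"travel":[-0.028,-0.16,0.004],"twist":-0.159},{"jaw":1,"travel":[-0.035,-0.2,0.005],"twist":-0.159},{"jaw":1,"travel":[-0.042,-0.24,0.006],"twist":-0.159},{"jaw":1,"travel":[-0.049,-0.28,0.007],"twist":-0.159},{"jaw":1,"travel":[-0.056,-0.32,0.0075],"twist":-0.159}])

```text
t: 6.37
eef_pos: [536.2, -111.6, 171.4]
tcp_rot: [3.141, 0.0, -2.963]
ft_force: [0.1, -0.0, 0.1]
opening: 1.0
grip_force: 0.0
```

```bash
python3 - <<'E'
from h import *
print(move([555,-191,180],100.3))
E
```

```text
(array([-0.0044, -0.0815, -0.0086]), np.float64(-0.0007))
```

Call:
drive_tool(targets=[{"jaw":1,"travel":[-0.002,-0.04,-0.004],"twist":0},{"jaw":1,"travel":[-0.004,-0.08,-0.006],"twist":0},{"jaw":1,"travel":[-0.004,-0.08,-0.006],"twist":0},{"jaw":1,"travel":[-0.004,-0.08,-0.006],"twist":0},{"jaw":1,"travel":[-0.004,-0.08,-0.006],"twist":0}])

```text
t: 6.78
eef_pos: [554.0, -187.2, 177.1]
tcp_rot: [3.141, -0.001, -2.963]
ft_force: [-0.8, 0.5, 0.0]
opening: 1.0
grip_force: 0.0
```

```bash
python3 - <<'E'
from h import *
import pickle
s=state();print(s["eef_pos"],s["tcp_rot"])
c=crop("wrist","pics/w3.png",0,0,512,384,1.5625);pickle.dump((c,s),open("w3.pkl","wb"))
E
```

```text
[ 553.96628867 -187.16037658  177.14108958] [ 3.14068808e+00 -7.37224709e-04 -2.96292558e+00]
```

View pics/w3.png

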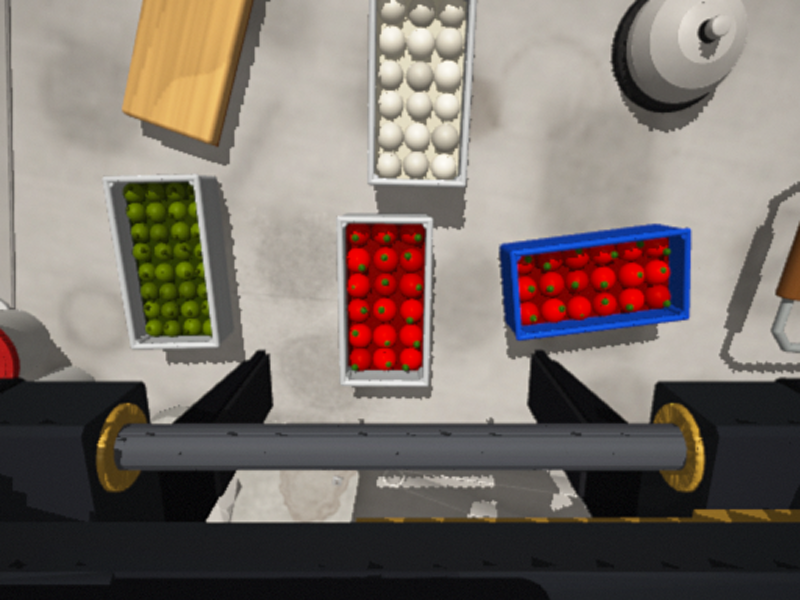

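The tomato box is below the tool, rim corners (338,215), (433,216), (430,385) and (341,386). The olive box is at (105,178), (215,177), (218,346) and (133,349), the mozzarella box is at the top and the blue decoy is on the right.

```bash
python3 - <<'E'
from h import *
import pickle
c,s=pickle.load(open("w3.pkl","rb"))
f=lambda L:[(u/1.5625-.3,v/1.5625-.3) for u,v in L]
r=rect(c,f([(338,215),(433,215),(431,385),(341,386)]),43);print(r)
print(rect(c,f([(105,178),(215,177),(218,347),(133,349)]),37))
for u,v in f([(122,112),(216,144)]):print(w(c,u,v,21))
s=state();print(s["eef_pos"],move([*r[0],14],r[1]+90,s))
E
```

```text
(array([ 561.4, -194.5], dtype=float32), np.float32(10.0), np.float32(111.0), np.float32(58.0))
(array([ 563.2, -333.8], dtype=float32), np.float32(8.5), np.float32(109.0), np.float32(61.0))
[ 475.86110637 -374.2123763    21.        ]
[ 484.28496137 -315.91446603   21.        ]
[ 554.01982088 -186.59835713  177.30272098] (array([-0.0059, -0.0092,  0.1633]), np.float64(0.0052))
```

Call:
drive_tool(targets=[{"jaw":1,"travel":[-0.006,-0.007,0.035],"twist":0},{"jaw":1,"travel":[-0.006,-0.007,0.075],"twist":0},{"jaw":1,"travel":[-0.006,-0.007,0.115],"twist":0},{"jaw":1,"travel":[-0.006,-0.007,0.145],"twist":0},{"jaw":1,"travel":[-0.006,-0.007,0.163],"twist":0},{"jaw":1,"travel":[-0.006,-0.007,0.163],"twist":0},{"jaw":0.5,"travel":[-0.006,-0.007,0.163],"twist":0},{"jaw":0.3,"travel":[-0.006,-0.007,0.163],"twist":0}])

```text
t: 7.5
eef_pos: [562.2, -192.8, 16.0]
tcp_rot: [-3.141, 0.001, -2.961]
ft_force: [0.1, -0.7, 0.4]
opening: 0.911
grip_force: 0.0
```

Call:
drive_tool(targets=[{"jaw":0.3,"travel":[0,0,0],"twist":0},{"jaw":0.3,"travel":[0,0,0],"twist":0},{"jaw":0.3,"travel":[0,0,0],"twist":0},{"jaw":0.3,"travel":[0,0,0],"twist":0},{"jaw":0.3,"travel":[0,0,0],"twist":0},{"jaw":0.3,"travel":[0,0,0],"twist":0}])

```text
t: 8.0
eef_pos: [562.0, -193.7, 15.4]
tcp_rot: [-3.141, 0.001, -2.962]
ft_force: [-0.0, -0.4, 6.7]
opening: 0.608
grip_force: 30.0
```

Call:
drive_tool(targets=[{"jaw":0.3,"travel":[0,0,-0.02],"twist":0},{"jaw":0.3,"travel":[0,0,-0.05],"twist":0},{"jaw":0.3,"travel":[0,0,-0.08],"twist":0},{"jaw":0.3,"travel":[0,0,-0.11],"twist":0},{"jaw":0.3,"travel":[0,0,-0.136],"twist":0},{"jaw":0.3,"travel":[0,0,-0.136],"twist":0},{"jaw":0.3,"travel":[0,0,-0.136],"twist":0},{"jaw":0.3,"travel":[0,0,-0.136],"twist":0}])

```text
t: 8.67
eef_pos: [561.0, -193.1, 149.7]
tcp_rot: [3.141, -0.001, -2.962]
ft_force: [0.1, -0.4, -1.5]
opening: 0.605
grip_force: 30.0
```

```bash
python3 - <<'E'
from h import *
s=state();print(s["eef_pos"],move([540,305,150],91.2,s))
E
```

```text
[ 560.96172975 -193.14546239  149.6870147 ] (array([-6.810e-02,  4.939e-01,  1.000e-04]), np.float64(0.1582))
```

Call:
drive_tool(targets=[{"jaw":0.3,"travel":[-0.003,0.025,0],"twist":0},{"jaw":0.3,"travel":[-0.009,0.065,0],"twist":0.04},{"jaw":0.3,"travel":[-0.014,0.105,0],"twist":0.08},{"jaw":0.3,"travel":[-0.02,0.145,0],"twist":0.12},{"jaw":0.3,"travel":[-0.025,0.185,0],"twist":0.158},{"jaw":0.3,"travel":[-0.031,0.225,0],"twist":0.158},{"jaw":0.3,"travel":[-0.037,0.265,0],"twist":0.158},{"jaw":0.3,"travel":[-0.042,0.305,0],"twist":0.158}])

```text
t: 9.33
eef_pos: [547.5, 116.0, 148.9]
tcp_rot: [-3.142, -0.003, -3.121]
ft_force: [1.2, -0.2, -1.5]
opening: 0.607
grip_force: 30.0
```

```bash
python3 - <<'E'
from h import *
s=state();print(s["eef_pos"],move([540,305,150],91.2,s))
E
```

```text
[547.50488012 116.03910661 148.94646235] (array([ 0.0035,  0.1891, -0.0011]), np.float64(0.0))
```

Call:
drive_tool(targets=[{"jaw":0.3,"travel":[0.001,0.04,0],"twist":0},{"jaw":0.3,"travel":[0.002,0.08,0],"twist":0},{"jaw":0.3,"travel":[0.003,0.12,0],"twist":0},{"jaw":0.3,"travel":[0.004,0.16,0],"twist":0},{"jaw":0.3,"travel":[0.004,0.185,0],"twist":0},{"jaw":0.3,"travel":[0.004,0.185,0],"twist":0},{"jaw":0.3,"travel":[0.004,0.185,0],"twist":0},{"jaw":0.3,"travel":[0.004,0.185,0],"twist":0}])

```text
t: 10.0
eef_pos: [540.0, 298.5, 149.2]
tcp_rot: [-3.141, -0.002, -3.12]
ft_force: [-0.0, 0.1, -1.1]
opening: 0.609
grip_force: 30.0
```

```bash
python3 - <<'E'
from h import *
import pickle
s=state();print(s["eef_pos"],s["tcp_rot"])
c=crop("wrist","pics/w4.png",0,0,512,384,1.5625);pickle.dump((c,s),open("w4.pkl","wb"))
E
```

```text
[540.03093755 298.49244516 149.17611331] [-3.14053357e+00 -2.32730652e-03 -3.12012337e+00]
```

View pics/w4.png

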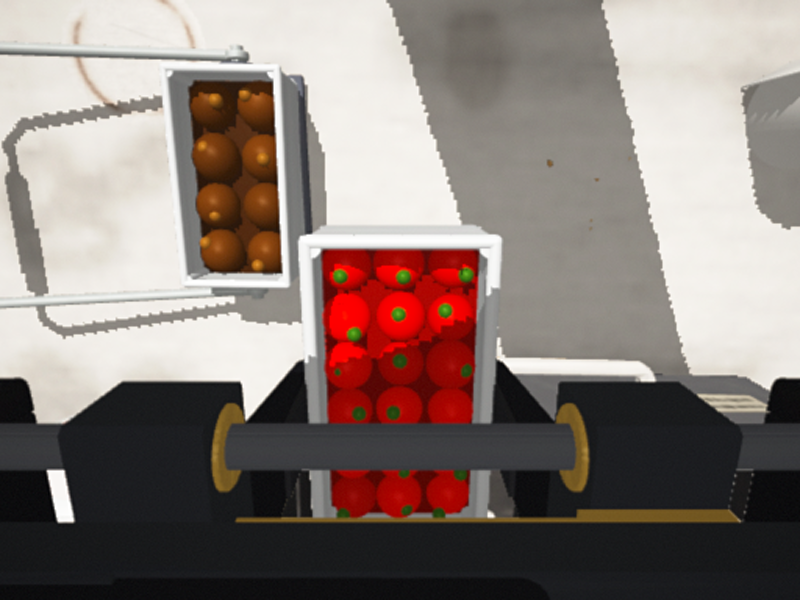

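The falafel rim is at (163,67), (280,66), (290,286) and (185,287), cleanly seated. The held tomato box is level, with its far edge at (300,237)-(500,238).

```bash
python3 - <<'E'
from h import *
import pickle
c,s=pickle.load(open("w4.pkl","rb"))
f=lambda L:[(u/1.5625-.3,v/1.5625-.3) for u,v in L]
r=rect(c,f([(163,67),(280,66),(290,287),(185,287)]),58);print(r)
m=np.mean([w(c,u,v,176.8) for u,v in f([(300,237),(500,238)])],0);print("held",m)
a=np.radians(1.2);b=m[:2]+55*np.array([np.cos(a),np.sin(a)]);d=b-s["eef_pos"][:2];print("offset",d)
s=state();T=r[0]-d;print(T,move([*T,100],r[1]+90,s),s["eef_pos"])
E
```

```text
(array([473. , 210.7], dtype=float32), np.float32(0.5), np.float32(109.0), np.float32(56.0))
held [485.21400996 297.60812288 176.8       ]
offset [0.17101    0.26751082]
[472.82899    210.43248613] (array([ 0.0691, -0.0862,  0.0498]), np.float64(0.0118)) [540.27548006 298.07319481 149.54894523]
```

Call:
drive_tool(targets=[{"jaw":0.3,"travel":[0.02,-0.025,0],"twist":0},{"jaw":0.3,"travel":[0.045,-0.055,0.01],"twist":0.005},{"jaw":0.3,"travel":[0.0695,-0.087,0.03],"twist":0.005},{"jaw":0.3,"travel":[0.0695,-0.087,0.05],"twist":0.005},{"jaw":0.3,"travel":[0.0695,-0.087,0.065],"twist":0.005},{"jaw":0.3,"travel":[0.0695,-0.087,0.075],"twist":0.005},{"jaw":0.3,"travel":[0.0695,-0.087,0.075],"twist":0.005},{"jaw":0.3,"travel":[0.0695,-0.087,0.075],"twist":0.005}])

```text
t: 10.72
eef_pos: [473.2, 210.2, 75.5]
tcp_rot: [-3.141, -0.001, -3.126]
ft_force: [-0.2, 0.9, -1.1]
opening: 0.61
grip_force: 30.0
```

Call:
drive_tool(targets=[{"jaw":0.3,"travel":[0,0,0.002],"twist":0},{"jaw":0.3,"travel":[0,0,0.004],"twist":0},{"jaw":0.3,"travel":[0,0,0.006],"twist":0},{"jaw":0.3,"travel":[0,0,0.0065],"twist":0},{"jaw":0.3,"travel":[0,0,0.0065],"twist":0},{"jaw":0.3,"travel":[0,0,0.0065],"twist":0}])

```text
t: 11.22
eef_pos: [473.0, 210.7, 69.3]
tcp_rot: [3.141, 0.0, -3.125]
ft_force: [0.8, -0.1, -1.2]
opening: 0.608
grip_force: 30.0
```

Call:
drive_tool(targets=[{"jaw":0.3,"travel":[0,0,0.001],"twist":0},{"jaw":0.3,"travel":[0,0,0.0015],"twist":0},{"jaw":0.3,"travel":[0,0,0.0015],"twist":0}])

```text
t: 11.47
eef_pos: [473.1, 210.7, 68.3]
tcp_rot: [3.141, 0.001, -3.125]
ft_force: [-2.1, -0.9, 7.7]
opening: 0.604
grip_force: 30.0
```

Call:
drive_tool(targets=[{"jaw":0.8,"travel":[0,0,0],"twist":0},{"jaw":1,"travel":[0,0,0],"twist":0},{"jaw":1,"travel":[0,0,0],"twist":0},{"jaw":1,"travel":[0,0,0],"twist":0},{"jaw":1,"travel":[0,0,-0.03],"twist":0},{"jaw":1,"travel":[0,0,-0.07],"twist":0},{"jaw":1,"travel":[0,0,-0.11],"twist":0},{"jaw":1,"travel":[0,0,-0.11],"twist":0}])

```text
t: 12.13
eef_pos: [475.3, 211.4, 184.0]
tcp_rot: [3.139, 0.009, -3.125]
ft_force: [0.3, -0.1, 0.5]
opening: 0.999
grip_force: 0.0
```

```bash
python3 - <<'E'
from h import *
s=state();print(s["eef_pos"],move([555,-332,180],100,s))
E
```

```text
[475.27755957 211.42686278 184.00679687] (array([-0.0708, -0.5447,  0.0032]), np.float64(-0.1581))
```

Call:
drive_tool(targets=[{"jaw":1,"travel":[-0.005,-0.04,0],"twist":-0.04},{"jaw":1,"travel":[-0.01,-0.08,0],"twist":-0.08},{"jaw":1,"travel":[-0.016,-0.12,0],"twist":-0.12},{"jaw":1,"travel":[-0.021,-0.16,0],"twist":-0.158},{"jaw":1,"travel":[-0.026,-0.2,0],"twist":-0.158},{"jaw":1,"travel":[-0.031,-0.24,0],"twist":-0.158},{"jaw":1,"travel":[-0.036,-0.28,0],"twist":-0.158},{"jaw":1,"travel":[-0.042,-0.32,0],"twist":-0.158}])

```text
t: 12.8
eef_pos: [519.9, -110.7, 177.6]
tcp_rot: [3.142, 0.0, -2.968]
ft_force: [0.8, -0.1, -0.6]
opening: 0.999
grip_force: 0.0
```

```bash
python3 - <<'E'
from h import *
s=state();print(s["eef_pos"],move([555,-332,180],100,s))
E
```

```text
[ 519.92406749 -110.71619129  177.60443377] (array([ 0.0038, -0.224 , -0.0024]), np.float64(-0.0005))
```

Call:
drive_tool(targets=[{"jaw":1,"travel":[0.001,-0.04,0],"twist":0},{"jaw":1,"travel":[0.002,-0.08,0],"twist":0},{"jaw":1,"travel":[0.003,-0.12,0],"twist":0},{"jaw":1,"travel":[0.004,-0.16,0],"twist":0},{"jaw":1,"travel":[0.004,-0.2,0],"twist":0},{"jaw":1,"travel":[0.004,-0.222,0],"twist":0},{"jaw":1,"travel":[0.004,-0.222,0],"twist":0},{"jaw":1,"travel":[0.004,-0.222,0],"twist":0}])

```text
t: 13.47
eef_pos: [554.2, -328.9, 176.8]
tcp_rot: [3.141, -0.001, -2.969]
ft_force: [-0.2, 0.3, -0.2]
opening: 1.001
grip_force: 0.0
```

Call:
drive_tool(targets=[{"jaw":1,"travel":[0,0,0],"twist":0},{"jaw":1,"travel":[0,0,0],"twist":0}])

```text
t: 13.63
eef_pos: [554.6, -326.9, 177.6]
tcp_rot: [3.141, -0.0, -2.966]
ft_force: [-0.3, -0.6, -0.4]
opening: 1.001
grip_force: 0.0
```

```bash
python3 - <<'E'
from h import *
import pickle
s=state();print(s["eef_pos"],s["tcp_rot"])
c=crop("wrist","pics/w5.png",0,0,512,384,1.5625);pickle.dump((c,s),open("w5.pkl","wb"))
E
```

```text
[ 554.59934797 -326.86246243  177.6282837 ] [ 3.14114846e+00 -1.69473040e-04 -2.96646534e+00]
```

View pics/w5.png

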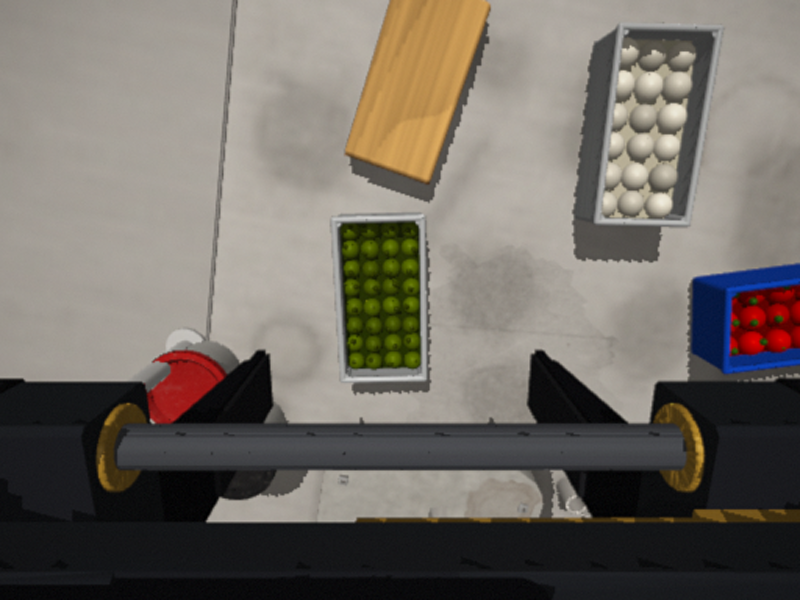

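Olive rim corners are (331,217), (425,214), (428,380) and (342,382). A red-lidded jar sits at (190,385), close to the left finger, so I'll check its clearance. The lid's near end is at (346,153)-(430,183).

```bash
python3 - <<'E'
from h import *
import pickle
c,s=pickle.load(open("w5.pkl","rb"))
f=lambda L:[(u/1.5625-.3,v/1.5625-.3) for u,v in L]
r=rect(c,f([(331,216),(425,214),(429,380),(342,382)]),37);print(r)
for z in(30,50,70):print("jar near edge",z,[w(c,u,v,z).round() for u,v in f([(190,350),(235,360),(240,395)])])
C=pickle.load(open("c.pkl","rb"))
for u,v in f([(327,205),(341,192),(352,180)]):print("scene base",w(C,u,v,0).round())
for z in(30,50,70):print(z,[w(C,u,v,z).round() for u,v in f([(325,178),(341,172)])])
L=[w(c,u,v,21)[:2] for u,v in f([(346,153),(430,183)])];print("lid near end",L)
s=state();T=r[0];print(s["eef_pos"],move([*T,10],r[1]+90,s))
E
python3 - <<'E'
import sys;sys.path.insert(0,".")
from h import *
crop("scene","pics/jar.png",185,95,130,60,6)
E
```

```text
(array([ 562.6, -336.9], dtype=float32), np.float32(12.0), np.float32(110.0), np.float32(58.0))
jar near edge 30 [array([ 620., -459.,   30.]), array([ 622., -428.,   30.]), array([ 647., -423.,   30.])]
jar near edge 50 [array([ 612., -452.,   50.]), array([ 613., -423.,   50.]), array([ 637., -417.,   50.])]
jar near edge 70 [array([ 603., -444.,   70.]), array([ 605., -417.,   70.]), array([ 627., -412.,   70.])]
scene base [ 683. -397.    0.]
scene base [ 649. -441.    0.]
scene base [ 621. -484.    0.]
30 [array([ 682., -458.,   30.]), array([ 645., -476.,   30.])]
50 [array([ 681., -430.,   50.]), array([ 645., -448.,   50.])]
70 [array([ 681., -401.,   70.]), array([ 645., -419.,   70.])]
lid near end [array([ 475.7240458 , -374.86934307]), array([ 484.44426303, -319.49014766])]
[ 554.74049771 -326.79450103  177.80552521] (array([-0.006 , -0.0114,  0.1678]), np.float64(-0.034))
```

View pics/jar.png

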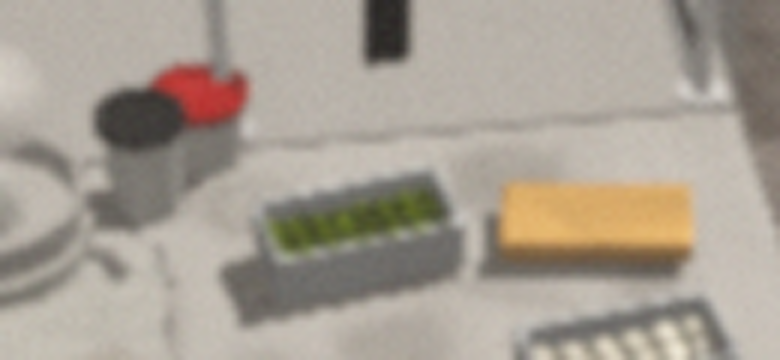

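Jar tops come out around z = 60 and the gripper body stays above 88, so it clears. Grasping the olive box.

Call:
drive_tool(targets=[{"jaw":1,"travel":[-0.006,-0.01,0.035],"twist":-0.03},{"jaw":1,"travel":[-0.006,-0.01,0.075],"twist":-0.03},{"jaw":1,"travel":[-0.006,-0.01,0.115],"twist":-0.03},{"jaw":1,"travel":[-0.006,-0.01,0.145],"twist":-0.03},{"jaw":1,"travel":[-0.006,-0.01,0.168],"twist":-0.03},{"jaw":1,"travel":[-0.006,-0.01,0.168],"twist":-0.03},{"jaw":0.5,"travel":[-0.006,-0.01,0.168],"twist":-0.03},{"jaw":0.3,"travel":[-0.006,-0.01,0.168],"twist":-0.03}])

```text
t: 14.4
eef_pos: [563.1, -336.9, 11.3]
tcp_rot: [-3.14, 0.001, -2.937]
ft_force: [0.4, 0.2, -0.5]
opening: 0.912
grip_force: 0.0
```

Call:
drive_tool(targets=[{"jaw":0.3,"travel":[0,0,0],"twist":0},{"jaw":0.3,"travel":[0,0,0],"twist":0},{"jaw":0.3,"travel":[0,0,0],"twist":0},{"jaw":0.3,"travel":[0,0,0],"twist":0},{"jaw":0.3,"travel":[0,0,0],"twist":0},{"jaw":0.3,"travel":[0,0,0],"twist":0}])

```text
t: 14.9
eef_pos: [562.6, -337.0, 10.4]
tcp_rot: [-3.141, 0.001, -2.937]
ft_force: [-0.6, -0.3, 5.6]
opening: 0.607
grip_force: 30.0
```

Call:
drive_tool(targets=[{"jaw":0.3,"travel":[0,0,-0.02],"twist":0},{"jaw":0.3,"travel":[0,0,-0.05],"twist":0},{"jaw":0.3,"travel":[0,0,-0.08],"twist":0},{"jaw":0.3,"travel":[0,0,-0.11],"twist":0},{"jaw":0.3,"travel":[0,0,-0.14],"twist":0},{"jaw":0.3,"travel":[0,0,-0.15],"twist":0},{"jaw":0.3,"travel":[0,0,-0.15],"twist":0},{"jaw":0.3,"travel":[0,0,-0.15],"twist":0}])

```text
t: 15.57
eef_pos: [561.9, -336.6, 158.8]
tcp_rot: [3.141, -0.0, -2.937]
ft_force: [-0.0, -0.3, -0.9]
opening: 0.609
grip_force: 30.0
```

```bash
python3 - <<'E'
from h import *
s=state();print(s["eef_pos"],move([540,298,160],90.8,s))
E
```

```text
[ 561.9496999  -336.58962446  158.76850376] (array([-0.1071,  0.6259, -0.0009]), np.float64(0.1901))
```

Call:
drive_tool(targets=[{"jaw":0.3,"travel":[-0.004,0.025,0],"twist":0},{"jaw":0.3,"travel":[-0.011,0.065,0],"twist":0.04},{"jaw":0.3,"travel":[-0.018,0.105,0],"twist":0.08},{"jaw":0.3,"travel":[-0.025,0.145,0],"twist":0.12},{"jaw":0.3,"travel":[-0.032,0.185,0],"twist":0.16},{"jaw":0.3,"travel":[-0.038,0.225,0],"twist":0.19},{"jaw":0.3,"travel":[-0.045,0.265,0],"twist":0.19},{"jaw":0.3,"travel":[-0.052,0.305,0],"twist":0.19}])

```text
t: 16.23
eef_pos: [550.0, -25.7, 157.4]
tcp_rot: [3.141, -0.004, -3.128]
ft_force: [0.2, -0.4, -2.0]
opening: 0.607
grip_force: 30.0
```

```bash
python3 - <<'E'
from h import *
s=state();print(s["eef_pos"],move([540,298,160],90.8,s))
E
```

```text
[549.98404086 -25.65809192 157.41342768] (array([ 0.0056,  0.3238, -0.0023]), np.float64(-0.0003))
```

Call:
drive_tool(targets=[{"jaw":0.3,"travel":[0.001,0.04,0],"twist":0},{"jaw":0.3,"travel":[0.002,0.08,0],"twist":0},{"jaw":0.3,"travel":[0.003,0.12,0],"twist":0},{"jaw":0.3,"travel":[0.004,0.16,0],"twist":0},{"jaw":0.3,"travel":[0.004,0.2,0],"twist":0},{"jaw":0.3,"travel":[0.004,0.24,0],"twist":0},{"jaw":0.3,"travel":[0.004,0.28,0],"twist":0},{"jaw":0.3,"travel":[0.004,0.32,0],"twist":0}])

```text
t: 16.9
eef_pos: [541.6, 294.0, 157.2]
tcp_rot: [-3.14, -0.003, -3.127]
ft_force: [1.6, -0.4, -0.7]
opening: 0.61
grip_force: 30.0
```

Call:
drive_tool(targets=[{"jaw":0.3,"travel":[0,0,0],"twist":0},{"jaw":0.3,"travel":[0,0,0],"twist":0},{"jaw":0.3,"travel":[0,0,0],"twist":0},{"jaw":0.3,"travel":[0,0,0],"twist":0}])

```text
t: 17.23
eef_pos: [542.6, 291.0, 158.5]
tcp_rot: [-3.141, -0.002, -3.128]
ft_force: [-0.8, 0.3, -0.6]
opening: 0.611
grip_force: 30.0
```

```bash
python3 - <<'E'
from h import *
import pickle
s=state();print(s["eef_pos"],s["tcp_rot"])
c=crop("wrist","pics/w6.png",0,0,512,384,1.5625);pickle.dump((c,s),open("w6.pkl","wb"))
E
```

```text
[542.57336194 291.04169161 158.52505013] [-3.14075839e+00 -1.86026014e-03 -3.12845767e+00]
```

View pics/w6.png

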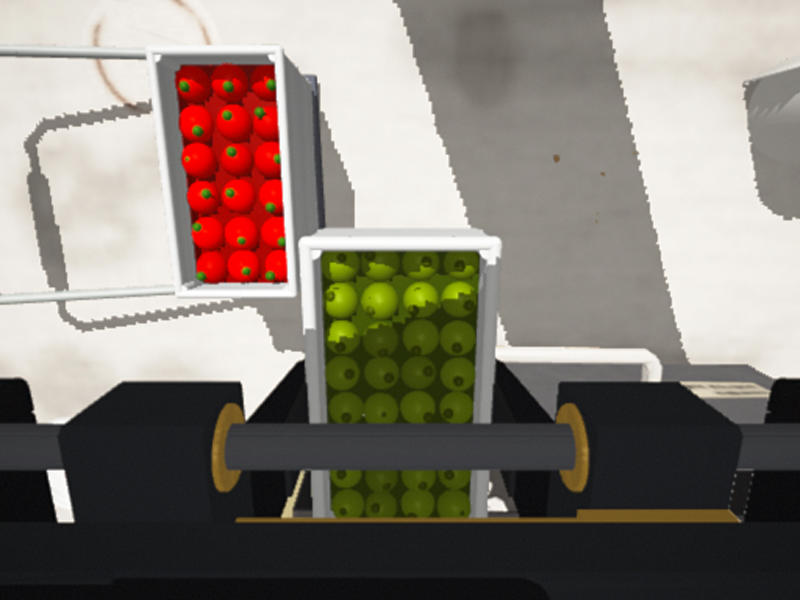

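The tomato box is nested, rim (147,48), (282,47), (296,294) and (176,296). The held olive box is level, far edge (300,239)-(500,240).

```bash
python3 - <<'E'
from h import *
import pickle
c,s=pickle.load(open("w6.pkl","rb"))
f=lambda L:[(u/1.5625-.3,v/1.5625-.3) for u,v in L]
r=rect(c,f([(147,48),(282,47),(297,294),(176,296)]),96);print(r)
m=np.mean([w(c,u,v,185.1) for u,v in f([(300,239),(500,240)])],0)
a=np.radians(.8);b=m[:2]+55*np.array([np.cos(a),np.sin(a)]);d=b-s["eef_pos"][:2];print("offset",d)
s=state();T=np.array([472.8,210.3])-[d[0],0];print(r[0]-d,T,move([*T,110],90.8,s),s["eef_pos"])
E
```

```text
(array([472.8, 211.8], dtype=float32), np.float32(0.9), np.float32(108.0), np.float32(58.0))
offset [0.88764257 0.35613953]
[471.91234522 211.44386352] [471.91235743 210.3       ] (array([ 0.0719, -0.0797,  0.049 ]), np.float64(-0.0013)) [542.82882905 290.92592043 158.89949522]
```

Call:
drive_tool(targets=[{"jaw":0.3,"travel":[0.02,-0.022,0],"twist":0},{"jaw":0.3,"travel":[0.045,-0.05,0],"twist":0},{"jaw":0.3,"travel":[0.0715,-0.079,0.01],"twist":0},{"jaw":0.3,"travel":[0.0715,-0.079,0.025],"twist":0},{"jaw":0.3,"travel":[0.0715,-0.079,0.04],"twist":0},{"jaw":0.3,"travel":[0.0715,-0.079,0.05],"twist":0},{"jaw":0.3,"travel":[0.0715,-0.079,0.05],"twist":0},{"jaw":0.3,"travel":[0.0715,-0.079,0.05],"twist":0}])

```text
t: 17.95
eef_pos: [472.6, 211.9, 109.5]
tcp_rot: [-3.141, -0.001, -3.128]
ft_force: [0.8, 0.2, -0.5]
opening: 0.606
grip_force: 30.0
```

Call:
drive_tool(targets=[{"jaw":0.3,"travel":[0,0,0.002],"twist":0},{"jaw":0.3,"travel":[0,0,0.004],"twist":0},{"jaw":0.3,"travel":[0,0,0.006],"twist":0},{"jaw":0.3,"travel":[0,0,0.007],"twist":0},{"jaw":0.3,"travel":[0,0,0.007],"twist":0},{"jaw":0.3,"travel":[0,0,0.007],"twist":0}])

```text
t: 18.45
eef_pos: [472.5, 212.4, 102.7]
tcp_rot: [3.141, 0.0, -3.127]
ft_force: [0.6, -0.5, -1.7]
opening: 0.607
grip_force: 30.0
```

Call:
drive_tool(targets=[{"jaw":0.3,"travel":[0,-0.0015,0.001],"twist":0},{"jaw":0.3,"travel":[0,-0.0015,0.002],"twist":0},{"jaw":0.3,"travel":[0,-0.0015,0.002],"twist":0}])

```text
t: 18.7
eef_pos: [472.6, 210.7, 101.3]
tcp_rot: [3.142, 0.001, -3.127]
ft_force: [-1.9, -1.4, 8.1]
opening: 0.606
grip_force: 30.0
```

Call:
drive_tool(targets=[{"jaw":0.8,"travel":[0,0,0],"twist":0},{"jaw":1,"travel":[0,0,0],"twist":0},{"jaw":1,"travel":[0,0,0],"twist":0},{"jaw":1,"travel":[0,0,0],"twist":0},{"jaw":1,"travel":[0,0,-0.03],"twist":0},{"jaw":1,"travel":[0,0,-0.065],"twist":0},{"jaw":1,"travel":[0,0,-0.08],"twist":0},{"jaw":1,"travel":[0,0,-0.08],"twist":0}])

```text
t: 19.37
eef_pos: [473.8, 211.2, 183.8]
tcp_rot: [3.14, 0.005, -3.127]
ft_force: [0.1, -0.5, -0.8]
opening: 0.994
grip_force: 0.0
```

```bash
python3 - <<'E'
from h import *
s=state();print(s["eef_pos"],move([423,-337,180],80.9,s))
E
```

```text
[473.75459347 211.24894699 183.84344583] (array([ 0.0586, -0.5475,  0.0026]), np.float64(0.1731))
```

Call:
drive_tool(targets=[{"jaw":1,"travel":[0.004,-0.04,0],"twist":0.04},{"jaw":1,"travel":[0.008,-0.08,0],"twist":0.08},{"jaw":1,"travel":[0.012,-0.12,0],"twist":0.12},{"jaw":1,"travel":[0.017,-0.16,0],"twist":0.173},{"jaw":1,"travel":[0.021,-0.2,0],"twist":0.173},{"jaw":1,"travel":[0.026,-0.24,0],"twist":0.173},{"jaw":1,"travel":[0.03,-0.28,0],"twist":0.173},{"jaw":1,"travel":[0.034,-0.32,0],"twist":0.173}])

```text
t: 20.03
eef_pos: [442.1, -111.4, 179.9]
tcp_rot: [3.141, -0.001, 2.983]
ft_force: [0.9, 0.1, -0.5]
opening: 0.999
grip_force: 0.0
```

```bash
python3 - <<'E'
from h import *
s=state();print(s["eef_pos"],move([423,-337,180],80.9,s))
E
```

```text
[ 442.10336708 -111.40658709  179.85945505] (array([-1.680e-02, -2.258e-01, -2.000e-04]), np.float64(0.0001))
```

Call:
drive_tool(targets=[{"jaw":1,"travel":[-0.003,-0.04,0],"twist":0},{"jaw":1,"travel":[-0.006,-0.08,0],"twist":0},{"jaw":1,"travel":[-0.009,-0.12,0],"twist":0},{"jaw":1,"travel":[-0.012,-0.16,0],"twist":0},{"jaw":1,"travel":[-0.015,-0.2,0],"twist":0},{"jaw":1,"travel":[-0.017,-0.222,0],"twist":0},{"jaw":1,"travel":[-0.017,-0.222,0],"twist":0},{"jaw":1,"travel":[-0.017,-0.222,0],"twist":0}])

```text
t: 20.7
eef_pos: [424.0, -332.2, 179.3]
tcp_rot: [3.14, -0.001, 2.981]
ft_force: [0.2, 0.5, -0.1]
opening: 1.0
grip_force: 0.0
```

Call:
drive_tool(targets=[{"jaw":1,"travel":[0,0,0],"twist":0},{"jaw":1,"travel":[0,0,0],"twist":0},{"jaw":1,"travel":[0,0,0],"twist":0}])

```text
t: 20.95
eef_pos: [424.9, -330.5, 180.6]
tcp_rot: [3.141, -0.0, 2.984]
ft_force: [0.6, 1.1, 0.7]
opening: 0.999
grip_force: 0.0
```

```bash
python3 - <<'E'
from h import *
import pickle
s=state();print(s["eef_pos"],s["tcp_rot"])
c=read_camera("wrist");pickle.dump((c,s),open("w7.pkl","wb"))
hsv=cv2.cvtColor(c["frame"],cv2.COLOR_RGB2HSV);m=cv2.inRange(hsv,(8,90,90),(28,255,255));m[250:]=0
m=cv2.morphologyEx(m,cv2.MORPH_OPEN,np.ones((5,5)))
cn=max(cv2.findContours(m,0,1)[0],key=cv2.contourArea);b=cv2.boxPoints(cv2.minAreaRect(cn));print(cv2.contourArea(cn),b)
r=rect(c,b.tolist(),21);print(r,move([*r[0],5],r[1]+90,state()))
E
```

```text
[ 424.9096627  -330.47439417  180.55033902] [ 3.14131262e+00 -1.55915638e-04  2.98413480e+00]
5300.0 [[219. 133.]
 [274. 133.]
 [274. 233.]
 [219. 233.]]
(array([ 425.7, -339.8], dtype=float32), np.float32(-9.4), np.float32(109.0), np.float32(58.0)) (array([-0.0021, -0.009 ,  0.1757]), np.float64(0.0066))
```

The lid's contour measures 109 x 58, so the segmentation is sound. Grasping it.

Call:
drive_tool(targets=[{"jaw":1,"travel":[-0.002,-0.009,0.035],"twist":0.005},{"jaw":1,"travel":[-0.002,-0.009,0.075],"twist":0.005},{"jaw":1,"travel":[-0.002,-0.009,0.115],"twist":0.005},{"jaw":1,"travel":[-0.002,-0.009,0.15],"twist":0.005},{"jaw":1,"travel":[-0.002,-0.009,0.168],"twist":0.005},{"jaw":1,"travel":[-0.002,-0.009,0.174],"twist":0.005},{"jaw":1,"travel":[-0.002,-0.009,0.174],"twist":0.005},{"jaw":0.5,"travel":[-0.002,-0.009,0.174],"twist":0.005}])

```text
t: 21.67
eef_pos: [425.8, -340.8, 7.5]
tcp_rot: [-3.141, 0.001, 2.978]
ft_force: [-0.1, -0.2, 0.1]
opening: 0.968
grip_force: 0.0
```

Call:
drive_tool(targets=[{"jaw":0.3,"travel":[0,0,0],"twist":0},{"jaw":0.3,"travel":[0,0,0],"twist":0},{"jaw":0.3,"travel":[0,0,0],"twist":0},{"jaw":0.3,"travel":[0,0,0],"twist":0},{"jaw":0.3,"travel":[0,0,0],"twist":0},{"jaw":0.3,"travel":[0,0,0],"twist":0},{"jaw":0.3,"travel":[0,0,0],"twist":0}])

```text
t: 22.25
eef_pos: [425.4, -340.8, 7.0]
tcp_rot: [-3.141, 0.0, 2.978]
ft_force: [0.1, 0.7, 6.1]
opening: 0.61
grip_force: 30.0
```

Call:
drive_tool(targets=[{"jaw":0.3,"travel":[0,0,-0.02],"twist":0},{"jaw":0.3,"travel":[0,0,-0.05],"twist":0},{"jaw":0.3,"travel":[0,0,-0.08],"twist":0},{"jaw":0.3,"travel":[0,0,-0.11],"twist":0},{"jaw":0.3,"travel":[0,0,-0.14],"twist":0},{"jaw":0.3,"travel":[0,0,-0.165],"twist":0},{"jaw":0.3,"travel":[0,0,-0.165],"twist":0},{"jaw":0.3,"travel":[0,0,-0.165],"twist":0}])

```text
t: 22.92
eef_pos: [425.4, -340.9, 172.4]
tcp_rot: [-3.14, 0.002, 2.978]
ft_force: [-0.1, 0.5, -1.9]
opening: 0.609
grip_force: 30.0
```

```bash
python3 - <<'E'
from h import *
s=state();print(s["eef_pos"],move([540,291,170],90.8,s))
E
```

```text
[ 425.40997294 -340.88075319  172.43738356] (array([-0.0101,  0.6421,  0.0017]), np.float64(-0.1777))
```

Call:
drive_tool(targets=[{"jaw":0.3,"travel":[0,0.025,0],"twist":0},{"jaw":0.3,"travel":[0,0.065,0],"twist":-0.04},{"jaw":0.3,"travel":[0,0.105,0],"twist":-0.08},{"jaw":0.3,"travel":[0,0.145,0],"twist":-0.12},{"jaw":0.3,"travel":[0,0.185,0],"twist":-0.178},{"jaw":0.3,"travel":[0,0.225,0],"twist":-0.178},{"jaw":0.3,"travel":[0,0.265,0],"twist":-0.178},{"jaw":0.3,"travel":[0,0.305,0],"twist":-0.178}])

```text
t: 23.58
eef_pos: [474.2, -37.8, 170.2]
tcp_rot: [3.141, -0.002, -3.128]
ft_force: [0.6, -0.1, -0.8]
opening: 0.612
grip_force: 30.0
```

```bash
python3 - <<'E'
from h import *
s=state();print(s["eef_pos"],move([472.9,210.7,172],90.8,s))
E
```

```text
[474.20910099 -37.80821181 170.15445495] (array([-0.0022,  0.2485, -0.0017]), np.float64(-0.0))
```

Call:
drive_tool(targets=[{"jaw":0.3,"travel":[0,0.04,0],"twist":0},{"jaw":0.3,"travel":[0,0.08,0],"twist":0},{"jaw":0.3,"travel":[-0.001,0.12,0],"twist":0},{"jaw":0.3,"travel":[-0.002,0.16,0],"twist":0},{"jaw":0.3,"travel":[-0.002,0.2,0],"twist":0},{"jaw":0.3,"travel":[-0.002,0.24,0],"twist":0},{"jaw":0.3,"travel":[-0.002,0.248,0],"twist":0},{"jaw":0.3,"travel":[-0.002,0.248,0],"twist":0}])

```text
t: 24.25
eef_pos: [472.5, 210.2, 169.9]
tcp_rot: [-3.141, -0.003, -3.124]
ft_force: [-1.1, -0.3, -1.6]
opening: 0.608
grip_force: 30.0
```

Call:
drive_tool(targets=[{"jaw":0.3,"travel":[0,0,0],"twist":0},{"jaw":0.3,"travel":[0,0,0],"twist":0},{"jaw":0.3,"travel":[0,0,0],"twist":0}])

```text
t: 24.5
eef_pos: [473.5, 206.8, 171.2]
tcp_rot: [-3.141, -0.001, -3.129]
ft_force: [-0.5, -0.6, -0.7]
opening: 0.605
grip_force: 30.0
```

Call:
drive_tool(targets=[{"jaw":0.3,"travel":[0.0005,0.004,0.005],"twist":0},{"jaw":0.3,"travel":[0.0005,0.004,0.015],"twist":0},{"jaw":0.3,"travel":[0.0005,0.004,0.025],"twist":0},{"jaw":0.3,"travel":[0.0005,0.004,0.032],"twist":0},{"jaw":0.3,"travel":[0.0005,0.004,0.032],"twist":0},{"jaw":0.3,"travel":[0.0005,0.004,0.032],"twist":0},{"jaw":0.3,"travel":[0.0005,0.004,0.032],"twist":0}])

```text
t: 25.08
eef_pos: [473.0, 212.2, 139.7]
tcp_rot: [3.142, 0.0, -3.127]
ft_force: [0.7, 0.2, -1.7]
opening: 0.609
grip_force: 30.0
```

Call:
drive_tool(targets=[{"jaw":0.3,"travel":[0,0,0.002],"twist":0},{"jaw":0.3,"travel":[0,0,0.004],"twist":0},{"jaw":0.3,"travel":[0,0,0.006],"twist":0},{"jaw":0.3,"travel":[0,0,0.007],"twist":0},{"jaw":0.3,"travel":[0,0,0.007],"twist":0},{"jaw":0.3,"travel":[0,0,0.007],"twist":0}])

```text
t: 25.58
eef_pos: [472.9, 212.2, 132.6]
tcp_rot: [3.142, -0.0, -3.127]
ft_force: [-0.8, -0.6, -1.6]
opening: 0.609
grip_force: 30.0
```

Call:
drive_tool(targets=[{"jaw":0.3,"travel":[0,-0.0015,0.001],"twist":0},{"jaw":0.3,"travel":[0,-0.0015,0.002],"twist":0},{"jaw":0.3,"travel":[0,-0.0015,0.003],"twist":0},{"jaw":0.3,"travel":[0,-0.0015,0.003],"twist":0},{"jaw":0.3,"travel":[0,-0.0015,0.003],"twist":0}])

```text
t: 26.0
eef_pos: [473.0, 210.6, 130.0]
tcp_rot: [3.142, 0.0, -3.127]
ft_force: [-1.5, -0.9, 4.9]
opening: 0.61
grip_force: 30.0
```

Call:
drive_tool(targets=[{"jaw":0.8,"travel":[0,0,0],"twist":0},{"jaw":1,"travel":[0,0,0],"twist":0},{"jaw":1,"travel":[0,0,0],"twist":0},{"jaw":1,"travel":[0,0,0],"twist":0},{"jaw":1,"travel":[0,0,-0.02],"twist":0},{"jaw":1,"travel":[0,0,-0.05],"twist":0},{"jaw":1,"travel":[0,0,-0.05],"twist":0}])

```text
t: 26.58
eef_pos: [474.6, 211.3, 183.6]
tcp_rot: [3.14, 0.006, -3.127]
ft_force: [0.6, 0.2, 0.9]
opening: 0.992
grip_force: 0.0
```

Call:
drive_tool(targets=[{"jaw":1,"travel":[0,-0.035,0],"twist":0},{"jaw":0.8,"travel":[0,-0.075,0],"twist":0},{"jaw":0.6,"travel":[0,-0.115,0],"twist":0},{"jaw":0.5,"travel":[0,-0.155,0],"twist":0},{"jaw":0.5,"travel":[0,-0.161,0],"twist":0},{"jaw":0.5,"travel":[0,-0.161,0.02],"twist":0},{"jaw":0.5,"travel":[0,-0.161,0.05],"twist":0},{"jaw":0.5,"travel":[0,-0.161,0.05],"twist":0}])

```text
t: 27.25
eef_pos: [473.5, 49.6, 126.2]
tcp_rot: [3.141, -0.005, -3.128]
ft_force: [-0.5, 0.4, -0.3]
opening: 0.569
grip_force: 0.0
```

```bash
python3 - <<'E'
from h import *
import pickle
s=state();print(s["eef_pos"],s["tcp_rot"])
c=crop("wrist","pics/w8.png",0,0,512,384,1.5625);pickle.dump((c,s),open("w8.pkl","wb"))
E
```

```text
[473.45417866  49.56679854 126.20998268] [ 3.14115391 -0.00538767 -3.12832694]
```

View pics/w8.png

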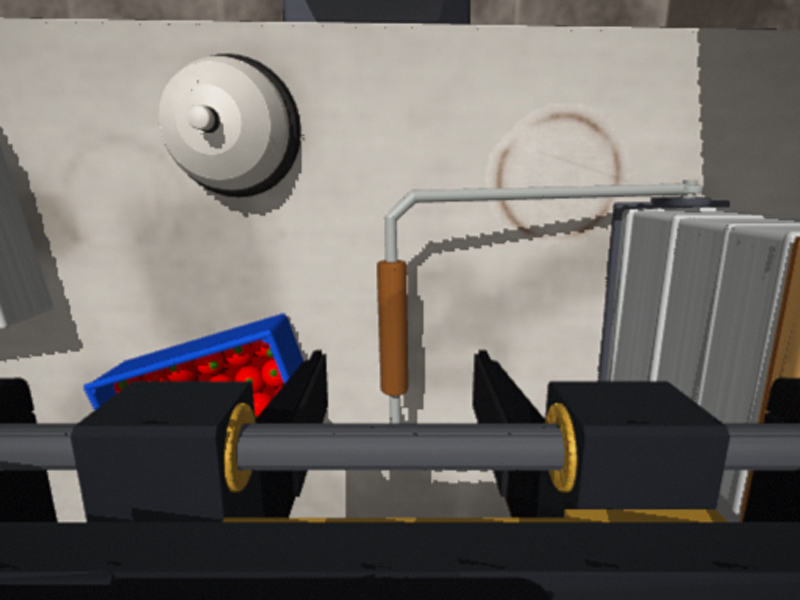

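The grip runs from (391,262) to (396,395), centre (393,328), between the fingers. The stack is intact on the right. The blue box's corner at (303,370) is near the left finger, so I'll check that clearance.

```bash
python3 - <<'E'
from h import *
import pickle
c,s=pickle.load(open("w8.pkl","rb"))
f=lambda L:[(u/1.5625-.3,v/1.5625-.3) for u,v in L]
for z in (45,52,60):print([w(c,u,v,z).round(1) for u,v in f([(391,262),(396,395),(393.5,328)])])
print("blue",[w(c,u,v,43).round() for u,v in f([(288,316),(305,370)])])
s=state();print(s["eef_pos"],move([475,48.5,38],90.8,s))
E
```

```text
[array([443.4,  45. ,  45. ]), array([516.9,  48.4,  45. ]), array([478.6,  46.6,  45. ])]
[array([442.3,  45.1,  52. ]), array([513.7,  48.4,  52. ]), array([476.5,  46.7,  52. ])]
[array([441. ,  45.2,  60. ]), array([510.1,  48.4,  60. ]), array([474.1,  46.7,  60. ])]
blue [array([473.,  -9.,  43.]), array([504.,  -1.,  43.])]
[474.13592096  49.80508581 128.11883323] (array([-0.0012, -0.0013,  0.0901]), np.float64(-0.0))
```

Call:
drive_tool(targets=[{"jaw":0.4,"travel":[-0.001,-0.0025,0.02],"twist":0},{"jaw":0.4,"travel":[-0.001,-0.0025,0.045],"twist":0},{"jaw":0.4,"travel":[-0.001,-0.0025,0.07],"twist":0},{"jaw":0.4,"travel":[-0.001,-0.0025,0.09],"twist":0},{"jaw":0.4,"travel":[-0.001,-0.0025,0.09],"twist":0},{"jaw":0.4,"travel":[-0.001,-0.0025,0.09],"twist":0},{"jaw":0.1,"travel":[-0.001,-0.0025,0.09],"twist":0},{"jaw":0,"travel":[-0.001,-0.0025,0.09],"twist":0}])

```text
t: 27.97
eef_pos: [477.1, 47.4, 41.2]
tcp_rot: [-3.142, 0.002, -3.127]
ft_force: [0.0, 0.2, 0.1]
opening: 0.313
grip_force: 0.0
```

Call:
drive_tool(targets=[{"jaw":0,"travel":[0,0,0],"twist":0},{"jaw":0,"travel":[0,0,0],"twist":0},{"jaw":0,"travel":[0,0,0],"twist":0},{"jaw":0,"travel":[0,0,0],"twist":0},{"jaw":0,"travel":[0,0,0],"twist":0}])

```text
t: 28.38
eef_pos: [476.7, 46.1, 40.4]
tcp_rot: [-3.14, 0.001, -3.127]
ft_force: [-0.1, -13.6, 3.0]
opening: 0.152
grip_force: 30.0
```

Call:
drive_tool(targets=[{"jaw":0,"travel":[0,0.0036,-0.0144],"twist":0},{"jaw":0,"travel":[0,0.0085,-0.0284],"twist":0},{"jaw":0,"travel":[0,0.0146,-0.0419],"twist":0},{"jaw":0,"travel":[0,0.0219,-0.0549],"twist":0},{"jaw":0,"travel":[0,0.0304,-0.0671],"twist":0},{"jaw":0,"travel":[0,0.0399,-0.0785],"twist":0},{"jaw":0,"travel":[0,0.0399,-0.0785],"twist":0},{"jaw":0,"travel":[0,0.0399,-0.0785],"twist":0}])

```text
t: 29.05
eef_pos: [475.7, 84.3, 120.8]
tcp_rot: [-3.137, 0.002, -3.125]
ft_force: [-8.3, -33.3, 29.2]
opening: 0.146
grip_force: 29.9
```

Call:
drive_tool(targets=[{"jaw":0,"travel":[0,0.0065,-0.0144],"twist":0},{"jaw":0,"travel":[0,0.0189,-0.0253],"twist":0},{"jaw":0,"travel":[0,0.0324,-0.035],"twist":0},{"jaw":0,"travel":[0,0.0467,-0.0432],"twist":0},{"jaw":0,"travel":[0,0.0467,-0.0432],"twist":0},{"jaw":0,"travel":[0,0.0467,-0.0432],"twist":0}])

```text
t: 29.55
eef_pos: [474.1, 134.0, 162.5]
tcp_rot: [-3.141, -0.001, -3.126]
ft_force: [-7.3, -4.7, 10.9]
opening: 0.149
grip_force: 29.9
```

Call:
drive_tool(targets=[{"jaw":0,"travel":[0,0.0151,-0.008],"twist":0},{"jaw":0,"travel":[0,0.0308,-0.0135],"twist":0},{"jaw":0,"travel":[0,0.047,-0.0175],"twist":0},{"jaw":0,"travel":[0,0.06,-0.019],"twist":0},{"jaw":0,"travel":[0,0.067,-0.02],"twist":0},{"jaw":0,"travel":[0,0.0717,-0.02],"twist":0},{"jaw":0,"travel":[0,0.0717,-0.02],"twist":0},{"jaw":0,"travel":[0,0.0717,-0.02],"twist":0}])

```text
t: 30.22
eef_pos: [473.2, 205.6, 181.5]
tcp_rot: [3.141, -0.001, -3.127]
ft_force: [-6.0, 0.6, 3.5]
opening: 0.151
grip_force: 30.1
```

Call:
drive_tool(targets=[{"jaw":0,"travel":[0,0.002,0],"twist":0},{"jaw":0,"travel":[0,0.003,0],"twist":0},{"jaw":0,"travel":[0,0.003,0],"twist":0},{"jaw":0,"travel":[0,0.003,0],"twist":0}])

```text
t: 30.55
eef_pos: [473.1, 207.8, 181.5]
tcp_rot: [-3.141, -0.002, -3.127]
ft_force: [-7.0, -4.9, 4.7]
opening: 0.153
grip_force: 30.1
```

Call:
drive_tool(targets=[{"jaw":0.3,"travel":[0,0,0],"twist":0},{"jaw":0.5,"travel":[0,0,0],"twist":0},{"jaw":0.5,"travel":[0,0,0],"twist":0},{"jaw":0.5,"travel":[0,0,0],"twist":0},{"jaw":0.5,"travel":[0,0,-0.02],"twist":0},{"jaw":0.5,"travel":[0,0,-0.05],"twist":0},{"jaw":0.5,"travel":[0,0,-0.08],"twist":0},{"jaw":0.5,"travel":[0,0,-0.08],"twist":0}])

```text
t: 31.22
eef_pos: [475.8, 209.1, 266.4]
tcp_rot: [3.139, 0.008, -3.127]
ft_force: [-0.3, 0.5, -0.3]
opening: 0.497
grip_force: 0.0
```

```bash
python3 - <<'E'
from h import *
a=crop("scene","pics/e1.png",230,140,110,150,4)
b=crop("side","pics/e2.png",205,140,110,150,4)
cv2.imwrite("pics/end.png",cv2.hconcat([cv2.resize(cv2.imread(f"pics/e{i}.png"),(400,545)) for i in(1,2)]))
E
```

```text
(no output)
```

View pics/end.png

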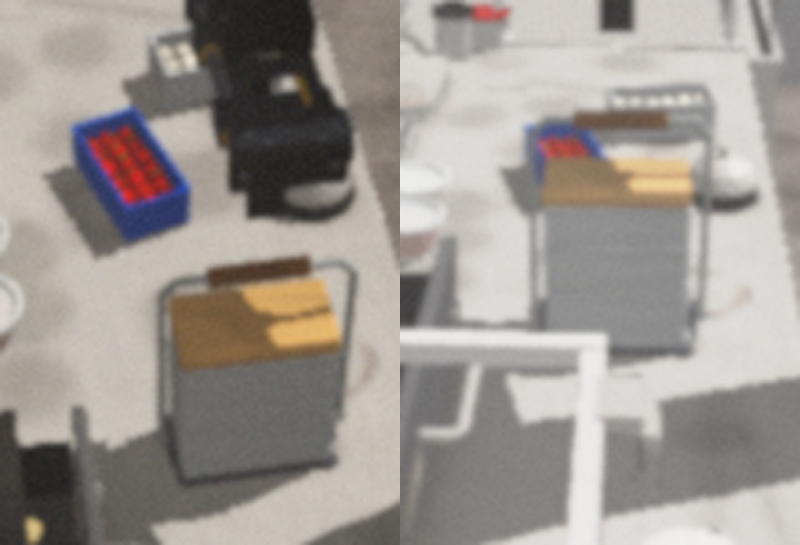

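The stack is closed and square. In the scene view the grip is at (258,271) above the lid, and in the side view at (622,120). I'll check the handle angle from those, then hand in.

```bash
python3 - <<'E'
from h import *
for n,u,v in(("scene",230+258/3.636,140+271/3.636),("side",205+222/3.636,140+120/3.636)):
    c=read_camera(n);print(n,(u,v))
    for p in(1.40,1.47,1.57):print(p,px(c,[473,209.3-165*np.cos(p),20+165*np.sin(p)]))
E
```

```text
scene (300.9570957095709, 214.53245324532452)
1.4 [298.37215729 207.17824562]
1.47 [299.20309557 210.09658999]
1.57 [300.40104366 214.77406131]
side (266.0561056105611, 173.003300330033)
1.4 [264.88998153 169.08805159]
1.47 [264.83424988 170.17812827]
1.57 [264.7431467 172.2766594]
```

The grip matches the fully upright position, a + 0.07 = 1.57 (stop), in both views.

```bash
python3 -c "
from cell import *
print(job_done())"
```

```text
the job is handed in; nothing more can be done
None
```

The job is handed in after about 31 s of robot time: falafel, tomato, olive and lid are nested on the carrier, the handle measures upright at its stop in both camera views, and the mozzarella box was never touched; the hand-in returned no verdict.

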